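# Press a shucking-knife rivet home with bench locking pliers

### The job

Slide the shucking knife gently along the cradle of the bench locking pliers until its handle is fully home against the two yellow stop posts, then push the red handle of the pliers down over centre so that it presses the rivet fully in and stays locked when you take your hand off. Then press the yellow release lever to let the pliers spring open, and let go of it, leaving the knife lying home in the cradle with its rivet pressed in. Use feel rather than force on the knife, the handle and the lever, press the rivet only with the pliers, and leave the other things on the bench alone.

Things in the scene. Friction and masses are not known exactly. Their poses are not given: they have to be found in the camera images.
- pliers: locking pliers bolted to the bench on a dark steel plate 345 x 84 x 12 (mm); fixed. Origin on the bench, z up. Its x axis runs along the tool: jaws and cradle at +x, the red handle's free end and the yellow release lever at -x. The upper jaw arm reaches over the cradle's centre (x = 20 to 85, |y| < 12), up to about 125 above the bench when open; its sprung bar-shaped pad (34 along y, 12 wide) comes down on the rivet
- seat (a point): fixed to the pliers, axes as pliers, at x = 75, y = 0, 56 above the bench. The knife is home when its shoulder meets the two yellow stop posts near y = -50 (16 gap between them for the blade), so knife_center is then near here; but the stop is set anew each time, up to 10 either way along y, and not measured: feel for it. It stands firm against 100 N
- knife_center (a point): centre of the handle (half-way up) of the shucking knife lying loose in the cradle, brown wood, 0.14 kg. Handle 34 wide (x), 100 long (y; flat butt end at +50, shoulder at -50), 22 high; blunt blade 14 wide, 4 thick, on to y = -114. Axes as pliers. It starts 20 to 65 short of home, on the +y side; it slides with light friction towards -y when its butt end is pushed
- knife: the same shucking knife; origin under the centre of its handle. It lies in the cradle, a steel channel along y of the pliers, centred at x = 75: floor 45 above the bench, from y = -64 to +96, 37 wide between two fences (11 above the floor, y = -61 to +49), open at +y
- rivet_press (a joint): brass rivet, 16 across, in the top of the knife's handle at its centre. 0: its head stands 6 mm proud of the wood; 0.004 (m): pressed fully in, 2 mm proud. It is a tight fit that takes about 40 N and stays where it is pressed
- rivet: the brass rivet; origin under its head, at the wood's surface when it stands 6 mm proud
- handle_angle (a joint): angle of the red handle (rad): 0 open, sloping up 0.64 rad towards -x; 0.52 centre; 0.64 locked at its hard stop, level. Hinge parallel to the pliers' y at x = -10, 101 above the bench. Sprung open; pressed 115 mm out it needs some 8 to 14 N at 0.1 to 0.3 rad, falling away towards the centre, past which it snaps to the stop and stays; short of it, it springs back
- handle_top (a point): point on the middle of the upper face of the red grip, 115 from the hinge, where to press; the grip is 75 long (from 65 to 140 from the hinge), 24 wide and its upper face is 11 above the line through the hinge; the face turns with the handle (its x axis along the handle)
- handle: the moving handle with its red plastic grip; origin on its hinge, its x axis along the handle, the free end at -x
- release_angle (a joint): angle of the release lever (rad): 0 at rest, up to 0.65 as its paddle is pressed down; a spring returns it. Its nose lies under the end of the closed handle: after a little free play it lifts the handle, which at about 0.25 passes the centre and springs open. Takes less than 10 N at the paddle
- release_top (a point): centre of the upper face of the yellow release paddle, 26 x 26, behind the handle's end at x = -212, about 80 above the bench. The lever's hinge is parallel to the pliers' y axis at x = -160, 73 above the bench; pressed down, the paddle sinks about 30 in all
- release: the release lever with its yellow paddle; origin on its hinge, paddle at -x
- spare_knife: loose shucking knife with a yellow handle, same shape as the task's knife, lying on the bench to the left; not to be used
- whetstone: reddish whetstone block 65 x 180 x 28, origin under its centre
- bowl: steel bowl 140 across, 55 high, origin under its centre
- rivet_tin: small jar of rivets, 60 across, 50 high, origin under its centre
- oil_can: white oil bottle with red cap, 52 across, 130 high, origin under its centre
- mallet: hammer lying on the bench to the right
- screwdriver: screwdriver with a yellow handle lying at the back of the bench
There are look-alikes about, which are no part of the job. Of the things that look like the knife, the smallest one is meant.

How it is judged:
By the outcome, as a careful person would: the job done as asked, in the order asked, and still so for the second after the job is handed in, with the robot touching nothing.
It also fails if it takes over 67 s, if anything falls off the work surface, if the arm or the gripper's body presses on something with over 40 N, if the wrist force passes 120 N, or if a joint passes its speed limit or range.

### The arm

A 6-joint arm with a two-finger parallel gripper is mounted at the origin on the work surface. World frame = base frame: x ahead of the robot, y to its left, z up, the work surface at z = 0. Lengths are in m, angles in rad, forces in N, time in s.
With the tool pointing down it reaches from about 0.4 to 0.925 m from the base axis. Payload 12.5 kg.
Tool frame: the origin (TCP) lies on the centre line of the jaws, within the pads' length; the fingertips stand 8 mm ahead of it and the grasp point (between the pads) lies 11 mm behind it; z points along the fingers, x is the direction in which the jaws open and shut, and the axes are right-handed (so a half turn about z gives the same grasp; the last joint's range is limited). The gripper opens to 95 mm and grips with 3 to 60 N. Pads are 20 mm wide; open, the fingers measure 119 mm over their backs; the gripper's body (75 mm by 180 mm) begins 59 mm behind the grasp point.
Start: joints at [1.037, 0.491, 1.559, -0, 1.092, -0.106], TCP at [0.259, 0.569, 0.223] pointing down, gripper open.
Joint ranges: [-3.1, 3.1], [-0.84, 2.19], [0.05, 2.79], [-1.13, 4.28], [0.06, 2.93], [-2.69, 2.69]. Speed limits (rad/s): [2.22, 2.22, 2.79, 3.14, 3.14, 3.14].

### API

Orientations are given as [roll, pitch, yaw] about the fixed x, y, z axes, in that order (R = Rz(yaw) Ry(pitch) Rx(roll)).
In Python, from plant import robot gives the robot as it stands.
- The arm moves only by the tool play_rows, never from a script. Its arguments are lists of equal length, an entry for each row: "slide": the shift along the tool's x, y, z normalised to -1 to 1, where 1 is 0.02 m, a list of three; "delta_rot": the turn, a rotation vector about the tool's x, y, z normalised to -1 to 1, where 1 is 6 degrees, a list of three. In form: {"slide": [[dx, dy, dz], ...], "delta_rot": [[rx, ry, rz], ...]}. A call has 1 to 12 rows; each row shifts and turns the pose as measured when the row begins, along the tool's axes as they then stand; what a row does not reach is not made up. A row lasts 1/12 s, in which the tool goes at most 41.7 mm and 7.16 degrees, less where a joint would pass 70% of its speed; a pose out of reach is approached as far as the arm can. A call with a number of a shift or a turn outside -1 to 1 is refused whole. A call with a gripper value outside its range is refused whole. "grip" is the closure in counts, from 0 (fully open) to 255 (shut), set as the call begins (left out, the last holds). The fingers move at their own pace and stop on an object; "newtons" is the grip in N (left out, the last holds). Time passes only in rows, so rows that do not move let the fingers close. It gives the time, the measured TCP pose, the force and the opening at its end, in the units of the state.
- robot.get_obs(): the state, without advancing time (a new reading comes with each control period).
- robot.read_camera(name): name is "scene" or "top" or "wrist"; returns the picture (384x512x3 uint8, blue, green, red); there is no depth.
- robot.get_calibration(name): a dict with "fx", "fy", "cx", "cy" (pixels), "eye" and "rotation" of the camera in the world; the wrist camera has in their place "tool_from_camera" (4x4, takes a point from camera to tool coordinates, whose origin is the TCP and whose axes are the tool frame's). Camera axes: x right, y up, looking along -z (the intrinsics and any distortion apply to the point x, -y, -z); pixel columns grow to the right and rows downward; lengths in m; the calibration is good to about 2 mm. A picture is of the moment at which its call begins: read the wrist's pose just before it. get_calibration takes no time and is no camera call.
- robot.hand_in(): hands the job in, once; it reports no verdict.
Trained networks look in the newest picture that a camera, given by its name, has taken for a name from the list of things; names that differ only in an ending like _2 or _b are one class to them, and where a whole thing is asked for, a point or a joint stands for the part that bears it (a point fixed in the world has none). Each returns a list of dicts, best first, with "score" (0 to 1); they miss things now and then, are a little off and sometimes report something else, mostly with a low value. They report only what shows in the picture. A call takes as long as a camera call. They do not tell look-alikes from the thing itself.
- robot.find_in(camera, label): "extent" ([left, top, width, height] in pixels, round what is visible of it).
- robot.masks_of(camera, label): "mask" (384x512 bool, what is visible of it) and "extent" ([left, top, width, height] in pixels, round what is visible of it).
- robot.place_of(camera, label): "at" ([column, row] in pixels: a listed point, or the origin of a listed thing).
The state is a dict: "time_s": time; "qpos": joint angles; "qvel": joint speeds; "joint_efforts": joint torques, N m; "tcp_pos": TCP position; "orientation": TCP orientation; "force": force on the tool from outside, world axes, zero at the start; "torque": the same for the moment, N m; "gripper_width": finger opening in m.
Only numpy, scipy, OpenCV 4.12 (cv2) and the standard library are available. Lean on these libraries where they do the work, as an engineer would, in place of code of your own. Each camera call takes 0.05 s, during which the arm holds its last target.

## Working session

There is one attempt and no reset: what is moved stays moved. The work goes in short steps, Python scripts to look and compute and a tool call to move; the robot and the scene stay as the last step left them, time stands still between calls to the robot, and variables do not carry over. Pictures are saved under pics/ and viewed, and the job is handed in when it is done.

Besides the shell and the picture viewer there is one more tool, called after ">>>" by a JSON object that holds its "method" and its "body", one argument or row to a line. play_rows: Moves the arm, as the interface text tells. Scaled input: -1 to 1 covers 0.02 m each way for a shift and 6 degrees each way for a turn. Its arguments: {"type":"object","properties":{"slide":{"type":"array","items":{"type":"array","items":{"type":"number","minimum":-1,"maximum":1}}},"delta_rot":{"type":"array","items":{"type":"array","items":{"type":"number","minimum":-1,"maximum":1}}},"grip":{"type":"number"},"newtons":{"type":"number"}},"required":["slide","delta_rot"]}

```bash
ls; mkdir -p pics
python3 - <<'E'
from plant import robot
import cv2
o=robot.get_obs();print(o)
for c in ["scene","top","wrist"]:
    im=robot.read_camera(c);cv2.imwrite(f"pics/{c}0.png",im);print(c,robot.get_calibration(c))
E
```

```text
pics
{'time_s': 0.0, 'qpos': array([ 1.03737020e+00,  4.91582604e-01,  1.55944734e+00,  2.94056066e-05,
        1.09172328e+00, -1.05606126e-01]), 'qvel': array([ 7.78921020e-04,  1.44338440e-03,  1.01926802e-04, -6.76796273e-04,
       -6.58169477e-05, -2.45103758e-03]), 'joint_efforts': array([ 1.29396176e-05, -6.12652731e+01, -2.58181858e+01,  6.93122554e-02,
        4.81949584e-02, -1.28670167e-04]), 'tcp_pos': array([0.2591595 , 0.56847405, 0.22204816]), 'orientation': array([-3.14144438e+00,  1.15135571e-03,  1.14296284e+00]), 'force': array([ 0.58857655,  0.31955073, -0.39612961]), 'torque': array([-0.01120589,  0.00476607, -0.02420202]), 'gripper_width': 0.09529315448731358}
scene {'fx': 373.0872499058688, 'fy': 373.0872499058688, 'cx': 254.6596347345685, 'cy': 186.37662046931905, 'eye': array([1.34097664, 0.33184698, 0.94664754]), 'rotation': array([0.84054333, 0.00731029, 1.98919232])}
top {'fx': 365.73121160294727, 'fy': 365.73121160294727, 'cx': 257.09646288317975, 'cy': 187.64626288399185, 'eye': array([ 0.35546154, -0.02045738,  1.23027659]), 'rotation': array([ 0.14997476, -0.01358717, -1.55967168])}
wrist {'fx': 291.96546969801705, 'fy': 291.96546969801705, 'cx': 258.48012036011505, 'cy': 190.96210402291203, 'tool_from_camera': array([[ 9.99999168e-01,  1.18347635e-03,  5.12470682e-04,
         3.15924285e-04],
       [ 1.27954549e-03, -9.60144568e-01, -2.79500934e-01,
        -7.81250779e-02],
       [ 1.61263196e-04,  2.79501357e-01, -9.60145284e-01,
        -1.61051769e-01],
       [ 0.00000000e+00,  0.00000000e+00,  0.00000000e+00,
         1.00000000e+00]])}
```

View pics/scene0.png

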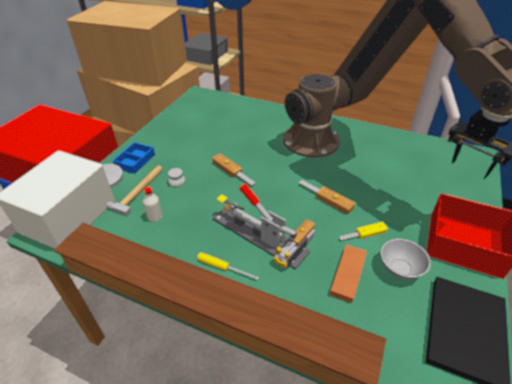

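View pics/top0.png

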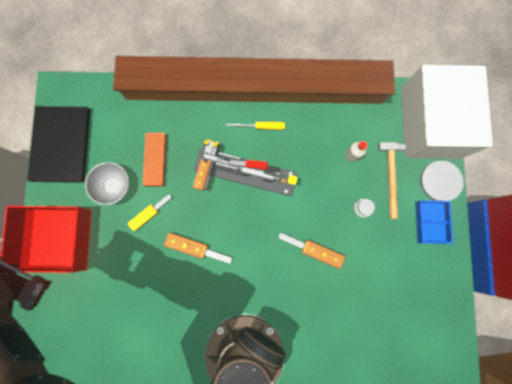

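```bash
cat > h.py <<'E'
from plant import robot
import numpy as np, cv2
from scipy.spatial.transform import Rotation as Ro
def cal(c):
    k=robot.get_calibration(c)
    if c=="wrist":
        o=robot.get_obs();T=np.eye(4);T[:3,:3]=Ro.from_euler('xyz',o['orientation']).as_matrix();T[:3,3]=o['tcp_pos']
        M=T@k['tool_from_camera'];return k,M[:3,:3],M[:3,3]
    return k,Ro.from_euler('xyz',k['rotation']).as_matrix(),np.array(k['eye'])
def ray(c,u,v):
    k,R,e=cal(c); d=R@np.array([(u-k['cx'])/k['fx'],-(v-k['cy'])/k['fy'],-1]);return e,d/np.linalg.norm(d)
def atz(c,u,v,z):
    e,d=ray(c,u,v);return e+d*(z-e[2])/d[2]
def proj(c,p):
    k,R,e=cal(c);q=R.T@(np.array(p)-e);return np.array([k['cx']+k['fx']*q[0]/-q[2],k['cy']+k['fy']*q[1]/q[2]])
def tri(a,ua,b,ub):
    e1,d1=ray(a,*ua);e2,d2=ray(b,*ub)
    t=np.linalg.lstsq(np.stack([d1,-d2],1),e2-e1,rcond=None)[0]
    p,q=e1+t[0]*d1,e2+t[1]*d2;return (p+q)/2,np.linalg.norm(p-q)
E
python3 - <<'E'
from h import *
for c in ["top","scene"]:
    for l in ["pliers","seat","knife_center","knife","rivet","handle_top","handle","release_top","release"]:
        print(c,l,[(np.round(d['at'],1).tolist(),round(d['score'],2)) for d in robot.place_of(c,l)][:4])
E
```

```text
top pliers [([231.2, 166.2], 0.57)]
top seat [([206.6, 158.2], 0.64)]
top knife_center [([324.4, 254.7], 0.9), ([183.6, 246.4], 0.86), ([201.2, 172.6], 0.65)]
top knife [([185.5, 242.0], 0.95), ([203.2, 181.1], 0.92), ([323.7, 254.2], 0.89), ([112.4, 182.3], 0.51)]
top rivet [([113.4, 184.6], 0.56), ([186.1, 244.8], 0.47), ([326.7, 253.9], 0.38)]
top handle_top [([258.6, 165.6], 0.63)]
top handle [([230.1, 162.9], 0.81)]
top release_top [([290.5, 176.3], 0.6), ([141.6, 215.9], 0.39)]
top release [([276.9, 176.1], 0.72), ([142.6, 217.1], 0.43)]
scene pliers [([274.8, 243.8], 0.91)]
scene seat [([291.3, 242.6], 0.96)]
scene knife_center [([304.6, 230.7], 0.94), ([226.2, 164.7], 0.84), ([223.3, 197.0], 0.69), ([335.2, 199.1], 0.64)]
scene knife [([332.4, 203.0], 0.98), ([228.5, 165.6], 0.9), ([300.3, 233.8], 0.61)]
scene rivet [([335.8, 196.1], 0.61), ([225.8, 272.6], 0.41)]
scene handle_top [([248.9, 193.0], 0.72), ([220.2, 196.4], 0.69), ([269.6, 222.1], 0.62)]
scene handle [([271.5, 223.1], 0.67), ([299.9, 231.4], 0.38)]
scene release_top [([225.0, 194.9], 0.61)]
scene release [([231.4, 207.9], 0.68)]
```

```bash
cat > fit.py <<'E'
from h import *
from scipy.optimize import least_squares
L=lambda x,y,z:np.array([x,y,z])/1000
a=0.64; 
pts={"seat":L(75,0,56),"release_top":L(-212,0,80),"release":L(-160,0,73),"handle":L(-10,0,101),
"handle_top":L(-10-115*np.cos(a)+11*np.sin(a),0,101+115*np.sin(a)+11*np.cos(a)),"pliers":L(0,0,0)}
obs=[("top","seat",206.6,158.2),("top","handle_top",258.6,165.6),("top","handle",230.1,162.9),("top","release_top",290.5,176.3),("top","release",276.9,176.1),("top","pliers",231.2,166.2),
("scene","pliers",274.8,243.8),("scene","seat",291.3,242.6),("scene","handle_top",248.9,193.0),("scene","handle",271.5,223.1),("scene","release_top",225,194.9),("scene","release",231.4,207.9)]
def W(p,l):
    c,s=np.cos(p[2]),np.sin(p[2]);return np.array([p[0]+c*l[0]-s*l[1],p[1]+s*l[0]+c*l[1],l[2]])
def f(p): return np.concatenate([proj(c,W(p,pts[l]))-[u,v] for c,l,u,v in obs])
if __name__=="__main__":
    r=least_squares(f,[0.45,0.05,1.4],loss='soft_l1');print(r.x);
    for o,e in zip(obs,r.fun.reshape(-1,2)):print(o,e.round(1))
    p=r.x
    for c in ["top","scene"]:
        im=cv2.imread(f"pics/{c}0.png");
        for l in [(127,-42,12),(0,0,101),(75,0,45),(75,-64,45),(75,96,45),(-212,0,80)]:
            print(c,l,proj(c,W(p,L(*l))).round(1),W(p,L(*l)).round(3))
        S=6;x0,y0=(185,130) if c=="top" else (205,175)
        crop=cv2.resize(im[y0:y0+95,x0:x0+130],None,fx=S,fy=S,interpolation=cv2.INTER_CUBIC)
        for l in pts.values():
            u=(proj(c,W(p,l))-[x0,y0]+.5)*S;cv2.circle(crop,tuple(int(t) for t in u),4,(255,0,255),-1)
        for q in [((75,-64,45),(75,96,45)),((92,-64,45),(92,96,45)),((58,-64,45),(58,96,45))]:
            u=[tuple(int(t) for t in (proj(c,W(p,L(*l)))-[x0,y0]+.5)*S) for l in q];cv2.line(crop,*u,(255,255,0),1)
        cv2.imwrite(f"pics/{c}_fit.png",crop)
E
python3 fit.py
```

```text
[0.6096259  0.06095891 1.31985453]
('top', 'seat', 206.6, 158.2) [-0.4  0.1]
('top', 'handle_top', 258.6, 165.6) [-1.7 -2. ]
('top', 'handle', 230.1, 162.9) [ 0.3 -1. ]
('top', 'release_top', 290.5, 176.3) [1.2 3.3]
('top', 'release', 276.9, 176.1) [-1.1 -0.3]
('top', 'pliers', 231.2, 166.2) [-1.9  1.4]
('scene', 'pliers', 274.8, 243.8) [-2.7 -0.2]
('scene', 'seat', 291.3, 242.6) [1. 1.]
('scene', 'handle_top', 248.9, 193.0) [-0.7 -2.2]
('scene', 'handle', 271.5, 223.1) [-1.3 -2.1]
('scene', 'release_top', 225, 194.9) [-3.1  3.2]
('scene', 'release', 231.4, 207.9) [ 2.3 -1.7]
top (127, -42, 12) [196.6 145.8] [0.682 0.174 0.012]
top (0, 0, 101) [227.3 161.1] [0.61  0.061 0.101]
top (75, 0, 45) [206.6 159.1] [0.628 0.134 0.045]
top (75, -64, 45) [212. 141.] [0.69  0.118 0.045]
top (75, 96, 45) [198.4 186.7] [0.535 0.157 0.045]
top (-212, 0, 80) [291.7 179.6] [ 0.557 -0.144  0.08 ]
scene (127, -42, 12) [298. 270.] [0.682 0.174 0.012]
scene (0, 0, 101) [272.9 222.4] [0.61  0.061 0.101]
scene (75, 0, 45) [292.1 245.9] [0.628 0.134 0.045]
scene (75, -64, 45) [280.  259.3] [0.69  0.118 0.045]
scene (75, 96, 45) [308.9 227.5] [0.535 0.157 0.045]
scene (-212, 0, 80) [221.9 198.1] [ 0.557 -0.144  0.08 ]
```

View pics/top_fit.png

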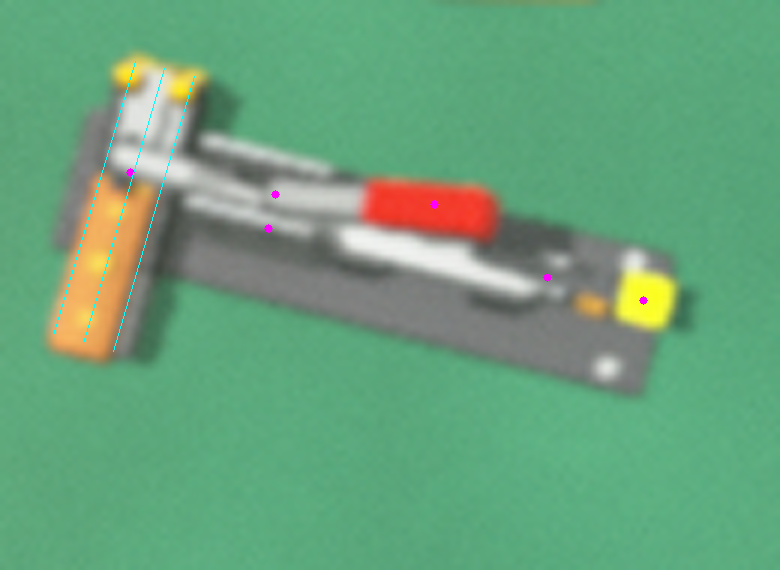

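View pics/scene_fit.png

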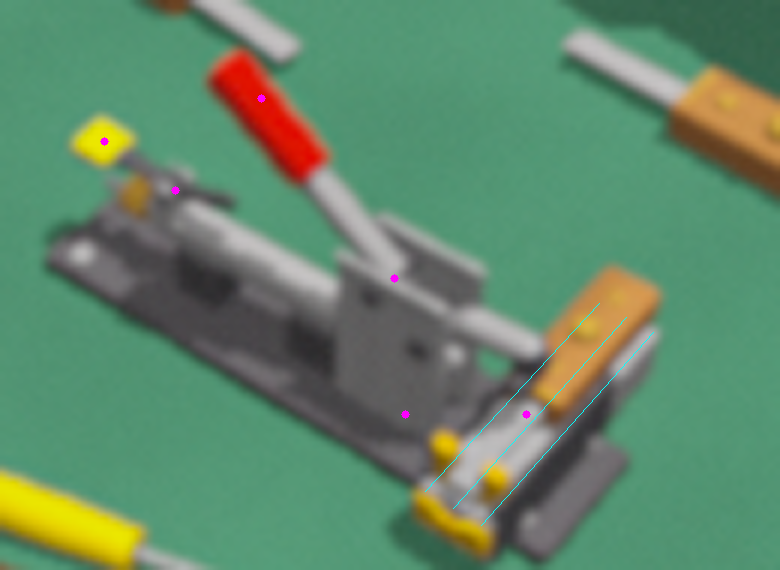

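>>> {"method": "play_rows", "body": {
  "slide": [
    [-0.7, 1, -0.2],
    [-0.7, 1, -0.2],
    [-0.7, 1, -0.2],
    [-0.7, 1, -0.2],
    [-0.7, 1, -0.2],
    [-0.7, 1, -0.2],
    [-0.7, 1, -0.2],
    [-0.7, 1, -0.2],
    [-0.7, 1, -0.2],
    [-0.7, 1, -0.2],
    [-0.7, 1, -0.2],
    [-0.7, 1, -0.2]
  ],
  "delta_rot": [
    [0, 0, 0],
    [0, 0, 0],
    [0, 0, 0],
    [0, 0, 0],
    [0, 0, 0],
    [0, 0, 0],
    [0, 0, 0],
    [0, 0, 0],
    [0, 0, 0],
    [0, 0, 0],
    [0, 0, 0],
    [0, 0, 0]
  ],
  "grip": 255,
  "newtons": 30
}}

```text
time_s: 2.05
tcp_pos: [0.4115, 0.3084, 0.2718]
orientation: [-3.142, -0.0, 1.15]
force: [0.2, 0.0, 0.2]
gripper_width: 0.0204
```

>>> {"method": "play_rows", "body": {
  "slide": [
    [-0.75, 1, 0],
    [-0.75, 1, 0],
    [-0.75, 1, 0],
    [-0.75, 1, 0],
    [-0.75, 1, 0],
    [-0.75, 1, 0],
    [-0.75, 1, 0],
    [-0.75, 1, 0],
    [-0.75, 1, 0],
    [-0.75, 1, 0],
    [-0.75, 1, 0],
    [-0.5, 0.5, 0]
  ],
  "delta_rot": [
    [0, 0, 0],
    [0, 0, 0],
    [0, 0, 0],
    [0, 0, 0],
    [0, 0, 0],
    [0, 0, 0],
    [0, 0, 0],
    [0, 0, 0],
    [0, 0, 0],
    [0, 0, -0.5],
    [0, 0, -0.6],
    [0, 0, -0.6]
  ]
}}

```text
time_s: 3.05
tcp_pos: [0.559, 0.0408, 0.2747]
orientation: [3.137, -0.003, 1.331]
force: [-0.0, 0.1, -0.1]
gripper_width: 0.0003
```

Run:
```python
from h import *
o=robot.get_obs()
im=robot.read_camera("wrist");cv2.imwrite("pics/w1.png",im)
print(o['tcp_pos'],o['orientation'],o['qvel'].round(3))
import pickle;pickle.dump((o['tcp_pos'],o['orientation']),open('w1.pkl','wb'))
for l in ["seat","knife_center","rivet","handle_top","handle","release_top","release","pliers"]:
    print(l,[(np.round(d['at'],1).tolist(),round(d['score'],2)) for d in robot.place_of("wrist",l)][:3])
cv2.imwrite("pics/w1b.png",cv2.resize(im,(800,600),interpolation=cv2.INTER_CUBIC))
```

```text
[0.55904362 0.04082646 0.27465455] [ 3.13658572e+00 -2.97228744e-03  1.33100912e+00] [-0.278  0.091 -0.142  0.009  0.057 -1.049]
seat [([335.4, 198.2], 0.86), ([277.7, 186.1], 0.41), ([159.6, 199.4], 0.33)]
knife_center [([340.8, 157.5], 0.79)]
rivet [([191.5, 234.7], 0.67), ([343.0, 159.0], 0.66), ([156.8, 198.4], 0.53)]
handle_top [([192.4, 235.4], 0.78)]
handle [([277.8, 206.3], 0.55), ([191.4, 236.9], 0.19)]
release_top [([115.7, 205.5], 0.62)]
release [([158.2, 199.8], 0.7)]
pliers [([277.5, 183.7], 0.93)]
```

View pics/w1b.png

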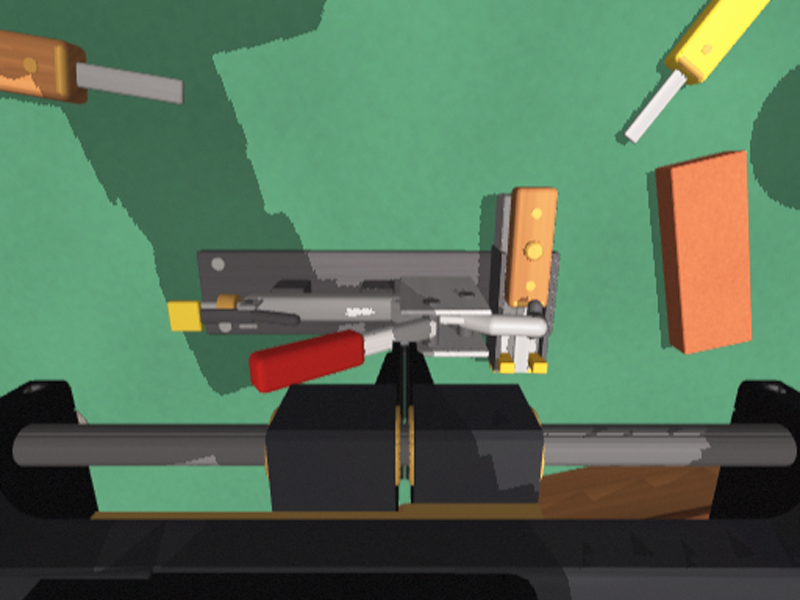

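```bash
cat > fit2.py <<'E'
from fit import *
import pickle
o=robot.get_obs();print(o['time_s'],o['tcp_pos'],o['orientation'],o['qvel'].round(3))
im=robot.read_camera("wrist");cv2.imwrite("pics/w2.png",im)
o=robot.get_obs();print(o['tcp_pos'],o['orientation'])
pickle.dump((o['tcp_pos'],o['orientation']),open('w2.pkl','wb'))
for l in ["seat","knife_center","rivet","handle_top","handle","release_top","release","pliers"]:
    r=robot.place_of("wrist",l)
    print(l,[(np.round(d['at'],1).tolist(),round(d['score'],2)) for d in r][:3])
    if l in pts: obs.append(("wrist",l,*r[0]['at']))
def g(p): 
    q=np.concatenate([(proj(c,W(p,pts[l]))-[u,v])*(2 if c=="wrist" else .7)  for c,l,u,v in obs]);return q
r=least_squares(g,[0.61,0.06,1.32],loss='soft_l1');print(r.x)
for ob,e in zip(obs,r.fun.reshape(-1,2)):print(ob,e.round(1))
p=r.x
S=4;x0,y0=(90,110);crop=cv2.resize(im[y0:y0+150,x0:x0+200],None,fx=S,fy=S,interpolation=cv2.INTER_CUBIC)
D=lambda l:tuple(int(t) for t in (proj("wrist",W(p,L(*l)))-[x0,y0]+.5)*S)
for l in pts.values(): cv2.circle(crop,D(l*1000),3,(255,0,255),-1)
for a_,b_ in [((75,-64,45),(75,96,45)),((93.5,-64,45),(93.5,96,45)),((56.5,-64,45),(56.5,96,45)),((-200,42,12),(145,42,12)),((-200,-42,12),(145,-42,12)),((58,96,67),(92,96,67))]:cv2.line(crop,D(a_),D(b_),(255,255,0),1)
cv2.imwrite("pics/w2f.png",crop)
E
python3 fit2.py
```

```text
3.5 [0.5575872  0.04371109 0.27485761] [ 3.1369781  -0.00326336  1.32961294] [-0.003  0.002 -0.002 -0.    -0.    -0.005]
[0.55765555 0.04359816 0.2748326 ] [ 3.13697467 -0.00323029  1.3296656 ]
seat [([332.8, 200.1], 0.63), ([160.1, 197.6], 0.44)]
knife_center [([333.0, 199.3], 0.61), ([335.5, 159.1], 0.57), ([192.7, 237.4], 0.53)]
rivet [([115.9, 204.8], 0.62), ([342.7, 158.2], 0.44)]
handle_top [([189.1, 235.5], 0.83)]
handle [([273.7, 207.7], 0.97)]
release_top [([115.6, 202.7], 0.83), ([337.7, 158.3], 0.52)]
release [([156.5, 201.0], 0.69)]
pliers [([274.1, 188.0], 0.89)]
[0.60814658 0.06002717 1.31138721]
('top', 'seat', 206.6, 158.2) [-0.   0.3]
('top', 'handle_top', 258.6, 165.6) [-1.  -0.8]
('top', 'handle', 230.1, 162.9) [ 0.4 -0.3]
('top', 'release_top', 290.5, 176.3) [0.9 3. ]
('top', 'release', 276.9, 176.1) [-0.6  0.4]
('top', 'pliers', 231.2, 166.2) [-1.2  1.3]
('scene', 'pliers', 274.8, 243.8) [-2.  -0.4]
('scene', 'seat', 291.3, 242.6) [0.5 0.5]
('scene', 'handle_top', 248.9, 193.0) [-0.5 -1.9]
('scene', 'handle', 271.5, 223.1) [-0.9 -1.8]
('scene', 'release_top', 225, 194.9) [-1.9  1.8]
('scene', 'release', 231.4, 207.9) [ 1.8 -1.6]
('wrist', 'seat', 332.8, 200.1) [ 1.9 -1. ]
('wrist', 'handle_top', 189.1, 235.5) [-1.2  2.5]
('wrist', 'handle', 273.7, 207.7) [-0.6  4.8]
('wrist', 'release_top', 115.6, 202.7) [-1.1 -1.1]
('wrist', 'release', 156.5, 201.0) [2.  0.1]
('wrist', 'pliers', 274.1, 188.0) [ 4.7 -0.7]
```

View pics/w2f.png

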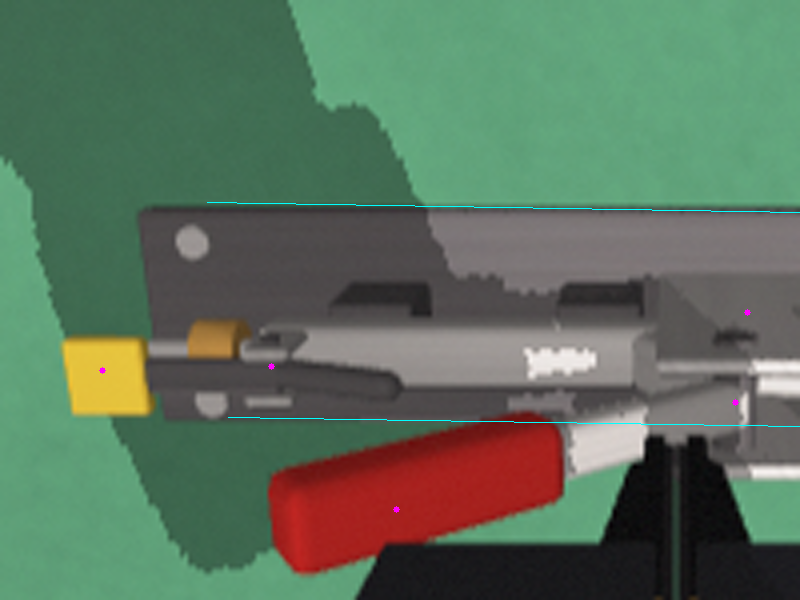

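Run:
```python
import cv2
im=cv2.imread("pics/w2.png")
x0,y0=280,105;cv2.imwrite("pics/w2r.png",cv2.resize(im[y0:y0+150,x0:x0+120],None,fx=5,fy=4,interpolation=cv2.INTER_CUBIC)[:600])
```

```text
(no output)
```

View pics/w2r.png

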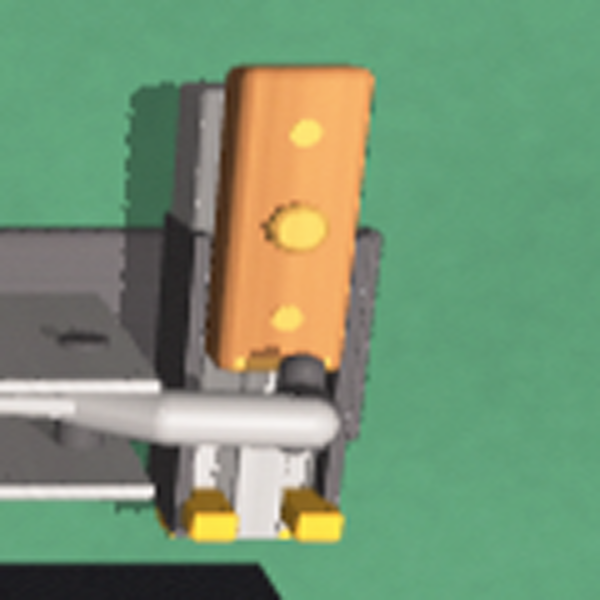

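Run:
```python
from h import *
A=atz("wrist",125.3,162.5,.012);B=atz("wrist",356.4,162.75,.012);C=atz("wrist",130.75,215,.012)
print(A,B,C);d=(B-A)[:2];print(np.linalg.norm(d),np.arctan2(d[1],d[0]));print(np.linalg.norm(C-A))
yaw=np.arctan2(d[1],d[0]);n=np.array([-np.sin(yaw),np.cos(yaw)]);x=np.array([np.cos(yaw),np.sin(yaw)])
R=np.stack([x,n])
print("plate wid",R@(C-A)[:2])
# axis line: edge minus 42
pt=dict(rivet=(339.6,162.25,.073),buttL=(327.4,121.75,.067),buttR=(354.0,121.75,.067),shL=(323,196.6,.067),paddle=(116,203,.080),
 postL=(322.8,236,.067),postR=(343,236,.067))
pt['paddle']=(90+107/4,110+377/4,.080);pt['redtop']=(189.1,235.5,.183)
for k,(u,v,z) in pt.items():
    P=atz("wrist",u,v,z)[:2]; q=R@(P-A[:2])+[0,42]; print(k,P.round(4),"local rel plate-left:",(q*1000).round(1))
```

```text
[ 0.51372875 -0.14668767  0.012     ] [0.59596432 0.18279578 0.012     ] [ 0.59314062 -0.1686546   0.012     ]
0.3395909778544338 1.3262041707049175
0.08239411673900764
plate wid [-0.00208268 -0.08236779]
rivet [0.5737 0.1449] local rel plate-left: [  297.4 42012.4]
buttL [0.5216 0.1399] local rel plate-left: [  280.  42061.7]
buttR [0.5295 0.1717] local rel plate-left: [  312.8 42061.8]
shL [0.6156 0.1173] local rel plate-left: [  280.8 41965.1]
paddle [ 0.557  -0.1438] local rel plate-left: [1.33000e+01 4.19588e+04]
postL [0.6717 0.1068] local rel plate-left: [  284.2 41908.1]
postR [0.6784 0.1339] local rel plate-left: [  312.1 41908.1]
redtop [ 0.5807 -0.0299] local rel plate-left: [  129.6 41963.3]
```

>>> {"method": "play_rows", "body": {
  "slide": [
    [0.9, -0.73, 0],
    [0.9, -0.73, 0.3],
    [0.9, -0.73, 0.5],
    [0.9, -0.73, 0.8],
    [0.9, -0.73, 1],
    [0.9, -0.7, 1],
    [0, 0, 1],
    [0, 0, 1],
    [0, 0, 1],
    [0, 0, 1],
    [0, 0, 1],
    [0, 0, 1]
  ],
  "delta_rot": [
    [0, 0, 0],
    [0, 0, 0],
    [0, 0, 0],
    [0, 0, 0],
    [0, 0, 0],
    [0, 0, 0],
    [0, 0, 0],
    [0, 0, 0],
    [0, 0, 0],
    [0, 0, 0],
    [0, 0, 0],
    [0, 0, 0]
  ]
}}

```text
time_s: 4.95
tcp_pos: [0.5012, 0.175, 0.0794]
orientation: [3.126, -0.008, 1.327]
force: [-0.3, 0.6, -0.4]
gripper_width: 0.0002
```

```bash
cat > loc.py <<'E'
from h import *
P=np.array([.6085,.0603,1.325])
def st(tx=None,ty=None,tz=None):
    o=robot.get_obs();t=o['tcp_pos'];c,s=np.cos(P[2]),np.sin(P[2])
    d=t[:2]-P[:2];l=np.array([c*d[0]+s*d[1],-s*d[0]+c*d[1],t[2]])*1000
    f=o['force'];print("t",round(o['time_s'],2),"local mm",l.round(1),"rpy",o['orientation'].round(4),"F local",np.round([c*f[0]+s*f[1],-s*f[0]+c*f[1],f[2]],2),"w",round(o['gripper_width'],4))
    if tx is not None:
        w=np.array([P[0]+(c*tx-s*ty)/1000,P[1]+(s*tx+c*ty)/1000,tz/1000])-t
        R=Ro.from_euler('xyz',o['orientation']).as_matrix();print("tool delta units(20mm)",(R.T@w/.02).round(2))
    return l
E
python3 -c "
from loc import *
st(75,125,60)"
```

```text
t 4.95 local mm [ 85.1 132.   79.4] rpy [ 3.1258 -0.0077  1.3275] F local [ 0.52  0.4  -0.37] w 0.0002
tool delta units(20mm) [-0.52  0.33  0.97]
```

>>> {"method": "play_rows", "body": {
  "slide": [
    [-0.26, 0, 0.5],
    [-0.26, 0, 0.5],
    [0, 0.1, 0]
  ],
  "delta_rot": [
    [0.08, -0.04, 0],
    [0.07, -0.03, 0],
    [0, 0, 0]
  ]
}}

```text
time_s: 5.2
tcp_pos: [0.4992, 0.1634, 0.0552]
orientation: [-3.135, 0.003, 1.328]
force: [-0.5, -0.8, -0.7]
gripper_width: 0.0006
```

```bash
python3 -c "
from loc import *
st(75,116,60)
im=robot.read_camera('wrist');cv2.imwrite('pics/w3.png',cv2.resize(im,(800,600)))"
```

```text
t 5.2 local mm [ 73.4 131.1  55.2] rpy [-3.1354e+00  2.5000e-03  1.3279e+00] F local [-0.91  0.28 -0.69] w 0.0006
tool delta units(20mm) [ 0.08  0.75 -0.25]
```

View pics/w3.png

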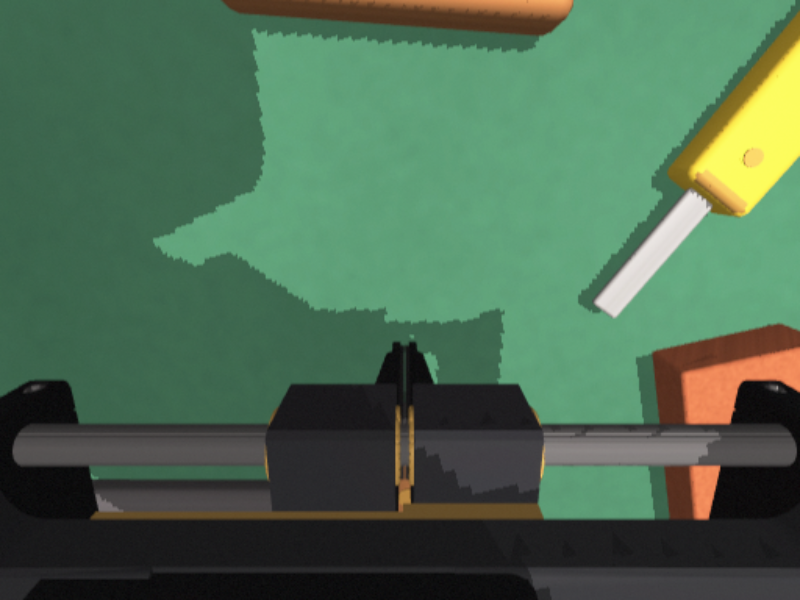

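>>> {"method": "play_rows", "body": {
  "slide": [
    [0.04, 0.4, -0.2],
    [0.04, 0.4, 0],
    [0, 0.3, 0],
    [0, 0.2, 0],
    [0, 0.2, 0],
    [0, 0.2, 0],
    [0, 0.2, 0],
    [0, 0.2, 0]
  ],
  "delta_rot": [
    [-0.06, 0, 0],
    [0, 0, 0],
    [0, 0, 0],
    [0, 0, 0],
    [0, 0, 0],
    [0, 0, 0],
    [0, 0, 0],
    [0, 0, 0]
  ]
}}

```text
time_s: 5.92
tcp_pos: [0.5474, 0.1543, 0.065]
orientation: [3.134, -0.001, 1.327]
force: [-0.6, -0.3, -0.2]
gripper_width: 0.0006
```

```bash
python3 -c "
from loc import *
st(75,70,60)
im=robot.read_camera('scene');cv2.imwrite('pics/s3.png',cv2.resize(im[150:300,180:380],None,fx=4,fy=4,interpolation=cv2.INTER_CUBIC))"
```

```text
t 5.92 local mm [76.3 82.1 65. ] rpy [ 3.1338e+00 -7.0000e-04  1.3269e+00] F local [-0.4   0.49 -0.17] w 0.0006
tool delta units(20mm) [-0.07  0.6   0.26]
```

View pics/s3.png

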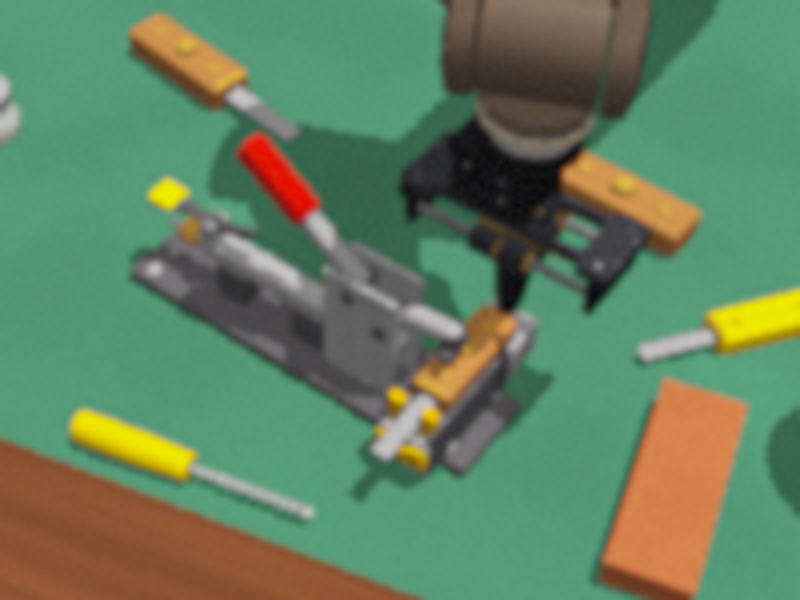

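>>> {"method": "play_rows", "body": {
  "slide": [
    [0, 0.1, 0.1],
    [0, 0.1, 0.05],
    [0, 0.1, 0],
    [0, 0.1, 0],
    [0, 0.1, 0]
  ],
  "delta_rot": [
    [0.06, 0, 0],
    [0, 0, 0],
    [0, 0, 0],
    [0, 0, 0],
    [0, 0, 0]
  ]
}}

```text
time_s: 6.38
tcp_pos: [0.558, 0.1517, 0.0617]
orientation: [-3.141, -0.001, 1.327]
force: [-1.6, -0.2, 0.9]
gripper_width: 0.0003
```

```bash
python3 -c "
from loc import *
st(75,60,60)"
```

```text
t 6.38 local mm [76.3 71.2 61.7] rpy [-3.1414e+00 -5.0000e-04  1.3269e+00] F local [-0.57  1.49  0.89] w 0.0003
tool delta units(20mm) [-0.07  0.56  0.08]
```

>>> {"method": "play_rows", "body": {
  "slide": [
    [0, 0.08, 0],
    [0, 0.08, 0],
    [0, 0.08, 0]
  ],
  "delta_rot": [
    [0, 0, 0],
    [0, 0, 0],
    [0, 0, 0]
  ]
}}

```text
time_s: 6.63
tcp_pos: [0.5619, 0.1506, 0.0616]
orientation: [-3.138, 0.0, 1.327]
force: [-13.2, 6.6, 9.9]
gripper_width: 0.0005
```

>>> {"method": "play_rows", "body": {
  "slide": [
    [0, 0.08, 0],
    [0, 0.08, 0]
  ],
  "delta_rot": [
    [0, 0, 0],
    [0, 0, 0]
  ]
}}

```text
time_s: 6.8
tcp_pos: [0.5618, 0.1506, 0.0616]
orientation: [-3.131, 0.002, 1.327]
force: [-10.1, 3.7, 7.4]
gripper_width: 0.0006
```

>>> {"method": "play_rows", "body": {
  "slide": [
    [0, 0.08, 0],
    [0, 0.08, 0]
  ],
  "delta_rot": [
    [0, 0, 0],
    [0, 0, 0]
  ]
}}

```text
time_s: 6.97
tcp_pos: [0.5617, 0.1506, 0.0617]
orientation: [-3.124, 0.003, 1.327]
force: [-9.2, 3.2, 7.4]
gripper_width: 0.0007
```

```bash
python3 -c "
from loc import *
st(75,60,60)"
```

```text
t 6.97 local mm [76.2 67.3 61.7] rpy [-3.1239e+00  3.0000e-03  1.3269e+00] F local [0.91 9.66 7.45] w 0.0007
tool delta units(20mm) [-0.06  0.37  0.08]
```

```bash
python3 -c "
from loc import *
im=robot.read_camera('scene');cv2.imwrite('pics/s4.png',cv2.resize(im[215:285,260:350],None,fx=8,fy=8,interpolation=cv2.INTER_CUBIC))
im=robot.read_camera('top');cv2.imwrite('pics/t4.png',cv2.resize(im[120:200,180:280],None,fx=7,fy=7,interpolation=cv2.INTER_CUBIC))"
```

```text
(no output)
```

View pics/s4.png

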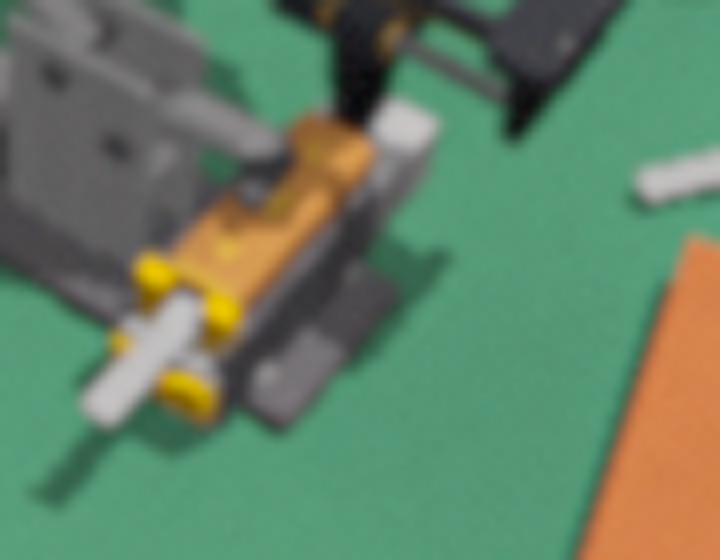

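View pics/t4.png

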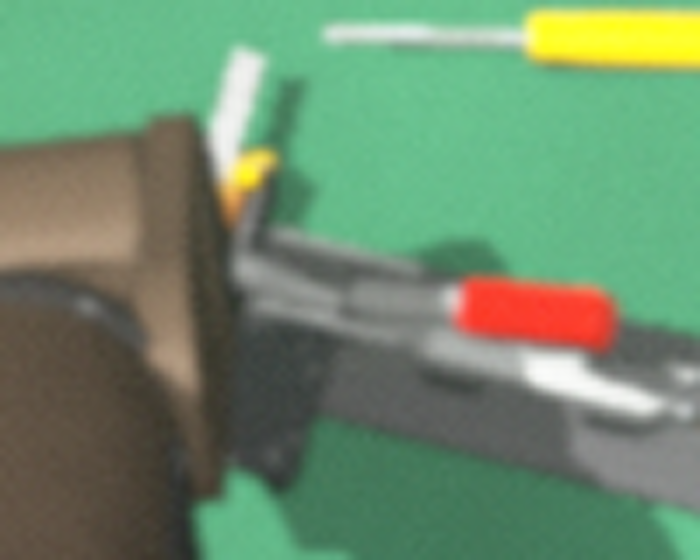

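>>> {"method": "play_rows", "body": {
  "slide": [
    [0, -0.7, 0],
    [0, -0.5, -0.5],
    [0, 0, -1],
    [0, 0, -1],
    [0, 0, -1],
    [0, 0, -1],
    [0, 0, -1],
    [0, 0, -1],
    [-0.5, 0, -1],
    [-1, 0, -0.2],
    [-1, 0.1, 0],
    [-1, 0.3, 0]
  ],
  "delta_rot": [
    [0, 0, 0],
    [0, 0, 0],
    [0, 0, 0],
    [0, 0, 0],
    [0, 0, 0],
    [0, 0, 0],
    [0, 0, 0],
    [0, 0, 0],
    [0, 0, 0],
    [0, 0, 0],
    [0, 0, 0],
    [0, 0, 0]
  ]
}}

```text
time_s: 8.07
tcp_pos: [0.5313, 0.0878, 0.2323]
orientation: [-3.136, -0.0, 1.333]
force: [0.6, 0.4, 0.0]
gripper_width: 0.0007
```

```bash
python3 -c "
from loc import *
st(-88,0,215)"
```

```text
t 8.07 local mm [  7.8  81.6 232.3] rpy [-3.1357 -0.      1.3328] F local [ 0.49 -0.48  0.05] w 0.0007
tool delta units(20mm) [-4.82  4.05  0.84]
```

Take a look while here (the wrist camera sees the knife), then continue over the handle.

```bash
python3 -c "
from loc import *
im=robot.read_camera('wrist');cv2.imwrite('pics/w5.png',cv2.resize(im,(800,600)));o=robot.get_obs();print(o['tcp_pos'],o['orientation'])
print(robot.place_of('wrist','handle_top')[:2],robot.place_of('wrist','release_top')[:2],robot.place_of('wrist','handle')[:2])"
```

```text
[0.53177318 0.08488296 0.23237452] [-3.13631098e+00  8.69054559e-04  1.33176557e+00]
[{'at': [139.4, 298.6], 'score': 0.95}] [{'at': [71.9, 248.0], 'score': 0.59}] []
```

View pics/w5.png

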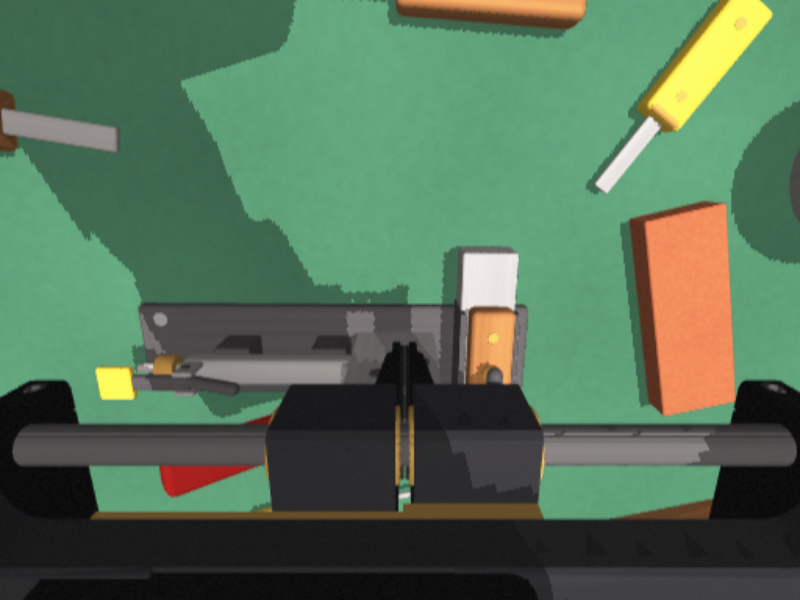

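>>> {"method": "play_rows", "body": {
  "slide": [
    [-0.95, 0.8, 0],
    [-0.95, 0.8, 0],
    [-0.95, 0.8, 0],
    [-0.95, 0.8, 0],
    [-0.8, 0.7, 0],
    [0, 0, 0],
    [0, 0, 0]
  ],
  "delta_rot": [
    [0, 0, 0],
    [0, 0, 0],
    [0, 0, 0],
    [0, 0, 0],
    [0, 0, 0],
    [0, 0, 0],
    [0, 0, 0]
  ]
}}

```text
time_s: 8.85
tcp_pos: [0.5882, -0.0175, 0.231]
orientation: [-3.134, -0.001, 1.337]
force: [-0.2, 0.9, 0.6]
gripper_width: 0.0008
```

```bash
python3 -c "
from loc import *
st(-88,0,190)
im=robot.read_camera('wrist')
print(atz('wrist',315,197,.067))
im=robot.read_camera('top');cv2.imwrite('pics/t6.png',cv2.resize(im[120:210,180:310],None,fx=6,fy=6,interpolation=cv2.INTER_CUBIC))
im=robot.read_camera('scene');cv2.imwrite('pics/s6.png',cv2.resize(im[155:285,200:340],None,fx=5,fy=4.5,interpolation=cv2.INTER_CUBIC))"
```

```text
t 8.85 local mm [-80.4   0.8 231. ] rpy [-3.1340e+00 -7.0000e-04  1.3372e+00] F local [0.83 0.41 0.57] w 0.0008
tool delta units(20mm) [-0.38  0.05  2.05]
[0.62539194 0.0416685  0.067     ]
```

View pics/s6.png

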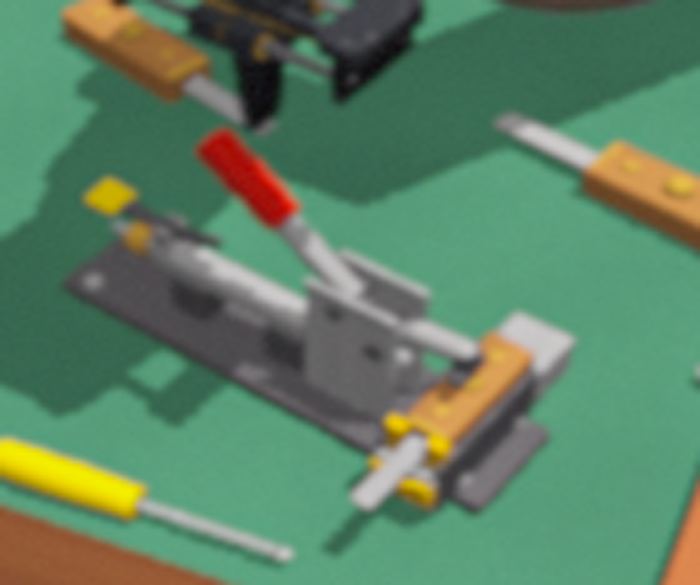

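View pics/t6.png

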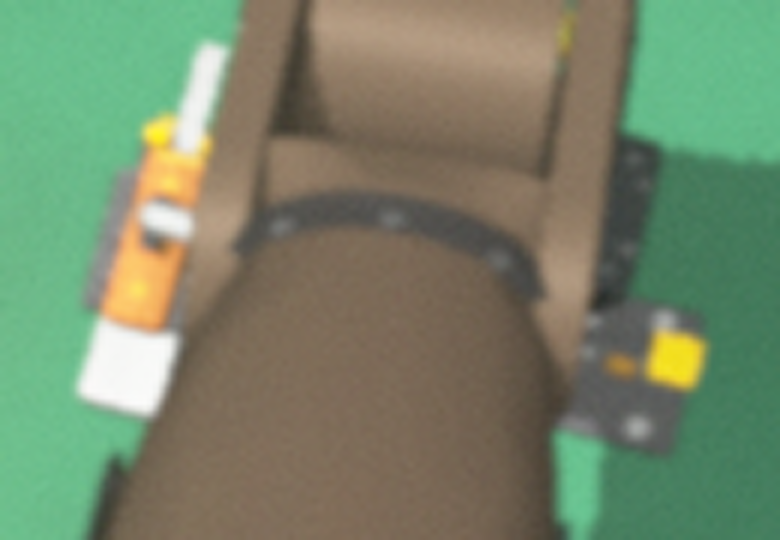

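>>> {"method": "play_rows", "body": {
  "slide": [
    [-0.2, 0.05, 0.8],
    [-0.2, 0, 0.7],
    [0, 0, 0.2],
    [0, 0, 0]
  ],
  "delta_rot": [
    [0, 0, 0.05],
    [0, 0, 0.05],
    [0, 0, 0],
    [0, 0, 0]
  ]
}}

```text
time_s: 9.33
tcp_pos: [0.5858, -0.0205, 0.1976]
orientation: [-3.136, -0.001, 1.333]
force: [0.3, -1.1, 1.1]
gripper_width: 0.0
```

```bash
python3 -c "
from loc import *
st(-90,0,190)
im=robot.read_camera('scene');cv2.imwrite('pics/s7.png',cv2.resize(im[155:285,200:340],None,fx=5,fy=4.5,interpolation=cv2.INTER_CUBIC))"
```

```text
t 9.33 local mm [-83.8   2.4 197.6] rpy [-3.1360e+00 -1.2000e-03  1.3325e+00] F local [-0.99 -0.54  1.08] w 0.0
tool delta units(20mm) [-0.31  0.12  0.38]
```

View pics/s7.png

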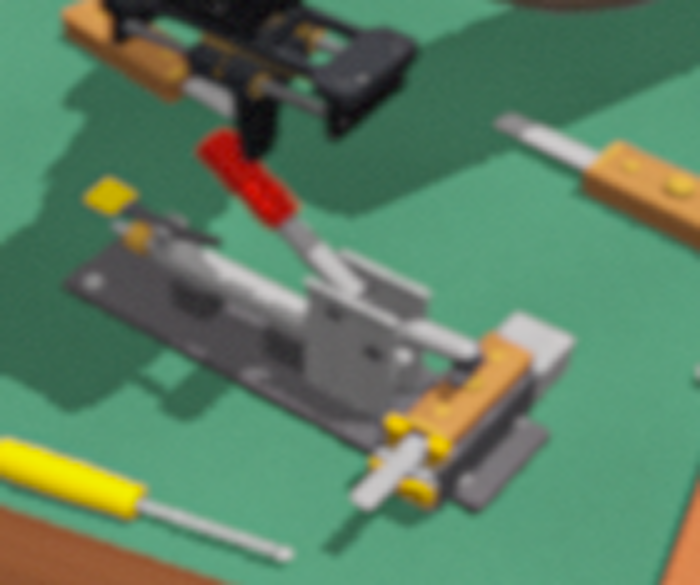

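>>> {"method": "play_rows", "body": {
  "slide": [
    [-0.3, 0.1, 0.2],
    [-0.15, 0, 0.3],
    [-0.12, 0, 0.3],
    [-0.12, 0, 0.3]
  ],
  "delta_rot": [
    [0, 0, 0],
    [0, 0, 0],
    [0, 0, 0],
    [0, 0, 0]
  ]
}}

```text
time_s: 9.72
tcp_pos: [0.586, -0.0341, 0.1785]
orientation: [3.14, -0.002, 1.335]
force: [-1.6, -0.6, 9.9]
gripper_width: 0.0005
```

```bash
python3 -c "
from loc import *
st(-110,0,150)"
```

```text
t 9.72 local mm [-97.   -1.1 178.5] rpy [ 3.1404e+00 -1.7000e-03  1.3351e+00] F local [-0.98  1.36  9.91] w 0.0005
tool delta units(20mm) [-0.65 -0.07  1.42]
```

>>> {"method": "play_rows", "body": {
  "slide": [
    [-0.12, 0, 0.3],
    [-0.12, 0, 0.3],
    [-0.12, 0, 0.3],
    [-0.1, 0, 0.3],
    [-0.1, 0, 0.3]
  ],
  "delta_rot": [
    [0, 0, 0],
    [0, 0, 0],
    [0, 0, 0],
    [0, 0, 0],
    [0, 0, 0]
  ]
}}

```text
time_s: 10.13
tcp_pos: [0.5837, -0.0472, 0.1527]
orientation: [3.134, -0.001, 1.335]
force: [-3.7, 0.6, 8.0]
gripper_width: 0.0003
```

```bash
python3 -c "
from loc import *
st(-115,0,130)"
```

```text
t 10.13 local mm [-110.3   -2.1  152.7] rpy [ 3.1340e+00 -1.4000e-03  1.3345e+00] F local [-0.31  3.72  7.99] w 0.0003
tool delta units(20mm) [-0.24 -0.12  1.13]
```

>>> {"method": "play_rows", "body": {
  "slide": [
    [-0.08, -0.03, 0.3],
    [-0.08, -0.03, 0.3],
    [-0.05, 0, 0.25],
    [0, 0, 0.25]
  ],
  "delta_rot": [
    [0, 0, 0],
    [0, 0, 0],
    [0, 0, 0],
    [0, 0, 0]
  ]
}}

```text
time_s: 10.47
tcp_pos: [0.5824, -0.0529, 0.1312]
orientation: [3.129, -0.001, 1.333]
force: [-0.1, -0.0, 2.6]
gripper_width: 0.0007
```

```bash
python3 -c "
from loc import *
st(-118,0,118)
im=robot.read_camera('scene');cv2.imwrite('pics/s8.png',cv2.resize(im[155:285,200:340],None,fx=5,fy=4.5,interpolation=cv2.INTER_CUBIC))"
```

```text
t 10.47 local mm [-116.1   -2.2  131.2] rpy [ 3.1295e+00 -1.2000e-03  1.3334e+00] F local [-0.02  0.06  2.59] w 0.0007
tool delta units(20mm) [-0.09 -0.12  0.66]
```

View pics/s8.png

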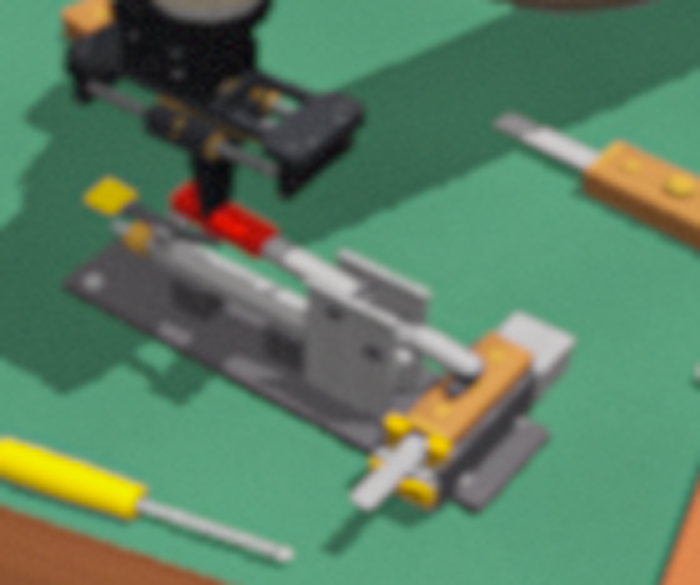

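>>> {"method": "play_rows", "body": {
  "slide": [
    [-0.04, -0.05, 0.2],
    [0, 0, 0.15],
    [0, 0, 0.1],
    [0, 0, 0.1]
  ],
  "delta_rot": [
    [0.1, 0, 0],
    [0, 0, 0],
    [0, 0, 0],
    [0, 0, 0]
  ]
}}

```text
time_s: 10.85
tcp_pos: [0.5812, -0.0534, 0.1194]
orientation: [-3.141, -0.001, 1.333]
force: [-11.6, 1.7, 47.2]
gripper_width: 0.0003
```

>>> {"method": "play_rows", "body": {
  "slide": [
    [0, 0, 0.08],
    [0, 0, 0.08]
  ],
  "delta_rot": [
    [0, 0, 0],
    [0, 0, 0]
  ]
}}

```text
time_s: 11.02
tcp_pos: [0.581, -0.0533, 0.1197]
orientation: [3.141, -0.001, 1.334]
force: [-6.9, -0.0, 17.4]
gripper_width: 0.0005
```

>>> {"method": "play_rows", "body": {
  "slide": [
    [0, 0, 0.08],
    [0, 0, 0.08]
  ],
  "delta_rot": [
    [0, 0, 0],
    [0, 0, 0]
  ]
}}

```text
time_s: 11.18
tcp_pos: [0.581, -0.0533, 0.1197]
orientation: [3.139, -0.0, 1.335]
force: [-6.8, -0.2, 19.0]
gripper_width: 0.0006
```

>>> {"method": "play_rows", "body": {
  "slide": [
    [0, 0, -0.5],
    [0, 0, -1],
    [0, 0, -1],
    [0, 0, -1],
    [-0.5, 0, -0.5],
    [-1, 0, 0],
    [-1, 0, 0],
    [-1, 0, 0],
    [0, 0, 0]
  ],
  "delta_rot": [
    [0, 0, 0],
    [0, 0, 0],
    [0, 0, 0],
    [0, 0, 0],
    [0, 0, 0],
    [0, 0, 0],
    [0, 0, 0],
    [0, 0, 0],
    [0, 0, 0]
  ]
}}

```text
time_s: 11.93
tcp_pos: [0.5633, -0.1244, 0.2046]
orientation: [3.138, 0.0, 1.339]
force: [-0.4, -0.9, 0.5]
gripper_width: -0.0001
```

```bash
python3 -c "
from loc import *
st(-213,0,180);print(robot.get_obs()['qpos'])
im=robot.read_camera('scene');cv2.imwrite('pics/s9.png',cv2.resize(im[155:285,200:340],None,fx=5,fy=4.5,interpolation=cv2.INTER_CUBIC))
im=robot.read_camera('wrist');cv2.imwrite('pics/w9.png',cv2.resize(im,(800,600)))"
```

```text
t 11.93 local mm [-190.1   -1.1  204.6] rpy [3.1378e+00 2.0000e-04 1.3390e+00] F local [-0.97  0.13  0.47] w -0.0001
tool delta units(20mm) [-1.14 -0.08  1.23]
[-3.31886526e-01  4.40338757e-01  1.70337007e+00  2.44744686e-04
  9.94093936e-01 -1.67099038e+00]
```

View pics/s9.png

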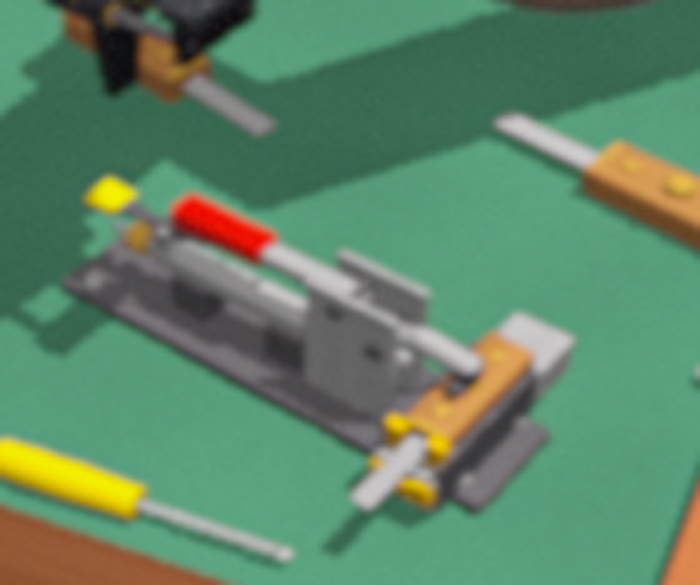

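View pics/w9.png

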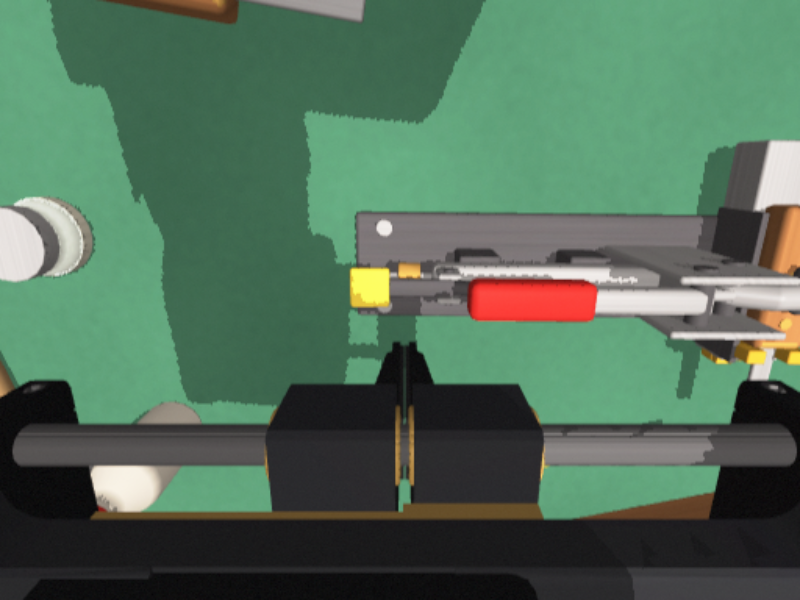

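>>> {"method": "play_rows", "body": {
  "slide": [
    [-0.5, 0, 0],
    [-0.5, 0, 0],
    [0, 0, 0],
    [0, 0, 0],
    [0, 0, 0],
    [0, 0, 0],
    [0, 0, 0],
    [0, 0, 0],
    [0, 0, 0],
    [0, 0, 0],
    [0, 0, 0],
    [0, 0, 0]
  ],
  "delta_rot": [
    [0, 0, 0],
    [0, 0, 1],
    [0, 0, 1],
    [0, 0, 1],
    [0, 0, 1],
    [0, 0, 1],
    [0, 0, 1],
    [0, 0, 1],
    [0, 0, 1],
    [0, 0, 1],
    [0, 0, 1],
    [0, 0, 1]
  ]
}}

```text
time_s: 13.03
tcp_pos: [0.5587, -0.14, 0.2016]
orientation: [-3.14, 0.001, 0.145]
force: [0.1, -0.0, 0.2]
gripper_width: 0.0004
```

```bash
python3 -c "
from loc import *
st(-213,0,180)"
```

```text
t 13.03 local mm [-206.4   -0.4  201.6] rpy [-3.1395e+00  1.1000e-03  1.4520e-01] F local [-0.03 -0.08  0.24] w 0.0004
tool delta units(20mm) [-0.14  0.3   1.08]
```

>>> {"method": "play_rows", "body": {
  "slide": [
    [0, 0, 0],
    [0, 0, 0],
    [0, 0, 0],
    [0, 0, 0],
    [0, 0.3, 0],
    [0, 0, 0],
    [0, 0, 0]
  ],
  "delta_rot": [
    [0, 0, 1],
    [0, 0, 1],
    [0, 0, 1],
    [0, 0, 0.4],
    [1, 0, 0],
    [1, 0, 0],
    [0, 0, 0]
  ]
}}

```text
time_s: 13.62
tcp_pos: [0.5582, -0.1425, 0.2004]
orientation: [-2.922, 0.003, -0.229]
force: [-0.5, -0.5, -0.0]
gripper_width: 0.0002
```

```bash
python3 -c "
from loc import *
st(-214,0,100)
im=robot.read_camera('wrist');cv2.imwrite('pics/w10.png',cv2.resize(im,(800,600)))
d=robot.place_of('wrist','release_top');print(d)
for q in d:
  w=atz('wrist',*q['at'],.08);c,s=np.cos(P[2]),np.sin(P[2]);v=w[:2]-P[:2];print(w,c*v[0]+s*v[1],-s*v[0]+c*v[1])
"
```

```text
t 13.62 local mm [-208.9   -0.5  200.4] rpy [-2.9222e+00  2.9000e-03 -2.2940e-01] F local [-0.57  0.35 -0.04] w 0.0002
tool delta units(20mm) [-0.02  1.34  4.84]
[{'at': [258.7, 219.5], 'score': 0.89}]
[ 0.55707282 -0.1490724   0.08      ] -0.21559318826007987 -0.0010648526151618362
```

View pics/w10.png

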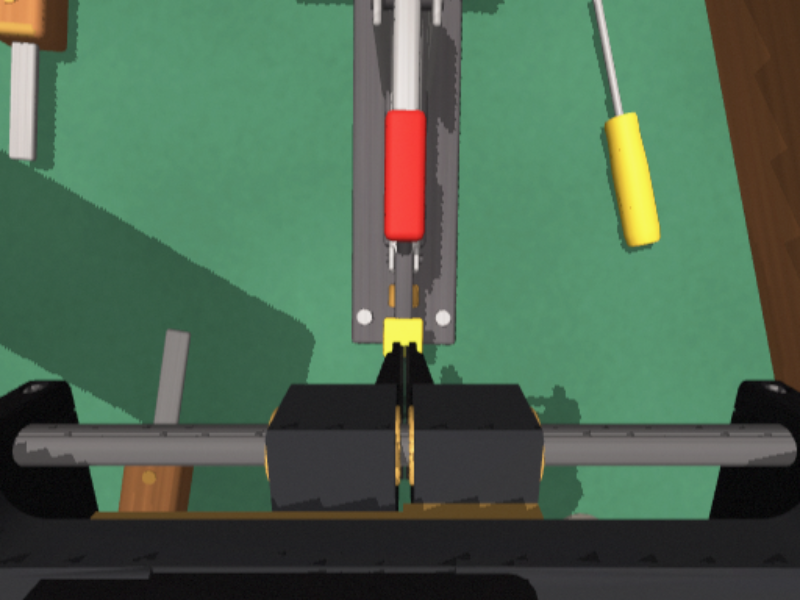

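>>> {"method": "play_rows", "body": {
  "slide": [
    [0, 0.27, 0.95],
    [0, 0.27, 0.95],
    [0, 0.27, 0.95],
    [0, 0.27, 0.95],
    [0, 0.2, 0.6],
    [0, 0, 0]
  ],
  "delta_rot": [
    [0, 0, 0],
    [0, 0, 0],
    [0, 0, 0],
    [0, 0, 0],
    [0, 0, 0],
    [0, 0, 0]
  ]
}}

```text
time_s: 14.22
tcp_pos: [0.5573, -0.1463, 0.107]
orientation: [-2.947, 0.0, -0.22]
force: [-0.0, -0.2, 0.4]
gripper_width: 0.0004
```

```bash
python3 -c "
from loc import *
st(-215,0,92)"
```

```text
t 14.22 local mm [-212.9   -0.6  107. ] rpy [-2.9468e+00  3.0000e-04 -2.2030e-01] F local [-0.21 -0.04  0.38] w 0.0004
tool delta units(20mm) [-0.03  0.25  0.72]
```

>>> {"method": "play_rows", "body": {
  "slide": [
    [0, 0.15, 0.4],
    [0, 0.05, 0.25],
    [0, 0.04, 0.2],
    [0, 0.04, 0.2],
    [0, 0.04, 0.2]
  ],
  "delta_rot": [
    [0, 0, 0],
    [0, 0, 0],
    [0, 0, 0],
    [0, 0, 0],
    [0, 0, 0]
  ]
}}

```text
time_s: 14.63
tcp_pos: [0.5583, -0.1466, 0.082]
orientation: [-2.952, -0.003, -0.216]
force: [-0.7, 0.4, 2.2]
gripper_width: 0.0005
```

```bash
python3 -c "
from loc import *
st(-214,0,75)"
```

```text
t 14.63 local mm [-212.9   -1.7   82. ] rpy [-2.952e+00 -2.900e-03 -2.157e-01] F local [0.18 0.81 2.17] w 0.0005
tool delta units(20mm) [-0.09  0.12  0.33]
```

>>> {"method": "play_rows", "body": {
  "slide": [
    [-0.03, 0.04, 0.2],
    [-0.03, 0.04, 0.2],
    [0, 0.04, 0.2]
  ],
  "delta_rot": [
    [0, 0, 0],
    [0, 0, 0],
    [0, 0, 0]
  ]
}}

```text
time_s: 14.88
tcp_pos: [0.558, -0.1466, 0.0698]
orientation: [-2.952, -0.006, -0.216]
force: [-0.1, 1.2, 3.1]
gripper_width: 0.0001
```

```bash
python3 -c "
from loc import *
st(-214,0,65)
im=robot.read_camera('scene');cv2.imwrite('pics/s11.png',cv2.resize(im[155:285,200:340],None,fx=5,fy=4.5,interpolation=cv2.INTER_CUBIC))"
```

```text
t 14.88 local mm [-212.9   -1.3   69.8] rpy [-2.9523 -0.0057 -0.2163] F local [1.12 0.34 3.13] w 0.0001
tool delta units(20mm) [-0.07  0.1   0.23]
```

View pics/s11.png

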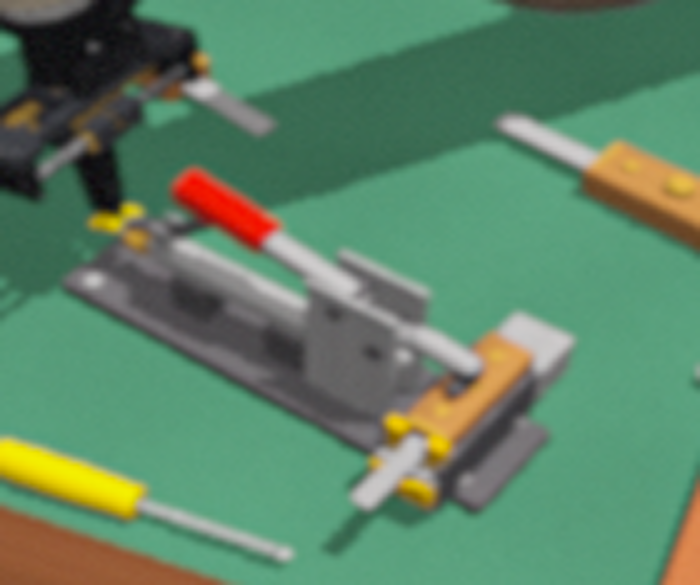

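>>> {"method": "play_rows", "body": {
  "slide": [
    [0, 0, 0],
    [0, 0, 0],
    [0, -0.08, -0.4],
    [0, -0.1, -0.6],
    [0, -0.15, -0.9],
    [0, -0.2, -1],
    [0, -0.2, -1],
    [0, -0.2, -1],
    [0, 0, 0]
  ],
  "delta_rot": [
    [0, 0, 0],
    [0, 0, 0],
    [0, 0, 0],
    [0, 0, 0],
    [0, 0, 0],
    [0, 0, 0],
    [0, 0, 0],
    [0, 0, 0],
    [0, 0, 0]
  ]
}}

```text
time_s: 15.68
tcp_pos: [0.5562, -0.1469, 0.1775]
orientation: [-2.953, -0.003, -0.217]
force: [-0.4, 0.6, 0.2]
gripper_width: 0.0007
```

```bash
python3 -c "
from loc import *
st(-214,0,65)
im=robot.read_camera('scene');cv2.imwrite('pics/s12.png',cv2.resize(im[155:285,200:340],None,fx=5,fy=4.5,interpolation=cv2.INTER_CUBIC))
im=robot.read_camera('wrist');cv2.imwrite('pics/w12.png',cv2.resize(im,(800,600)))
im=robot.read_camera('top');cv2.imwrite('pics/t12.png',cv2.resize(im[120:210,180:310],None,fx=6,fy=6,interpolation=cv2.INTER_CUBIC))
"
```

```text
t 15.68 local mm [-213.7    0.3  177.5] rpy [-2.9532e+00 -2.6000e-03 -2.1670e-01] F local [0.46 0.49 0.15] w 0.0007
tool delta units(20mm) [-0.    1.07  5.52]
```

View pics/s12.png

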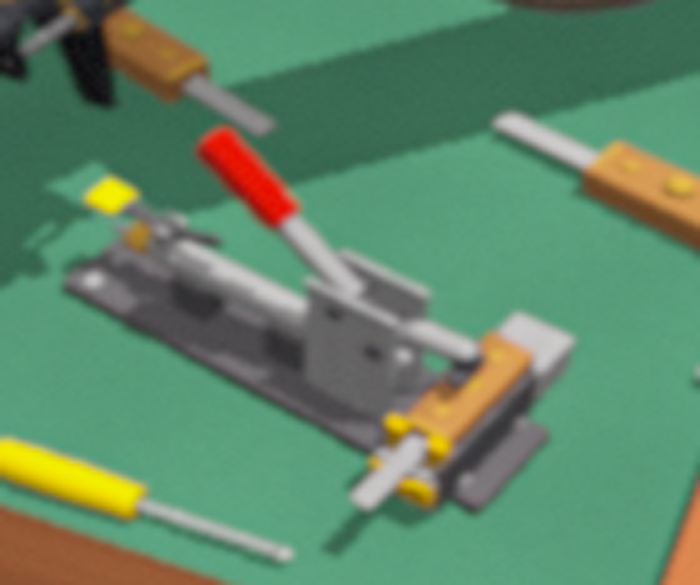

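View pics/w12.png

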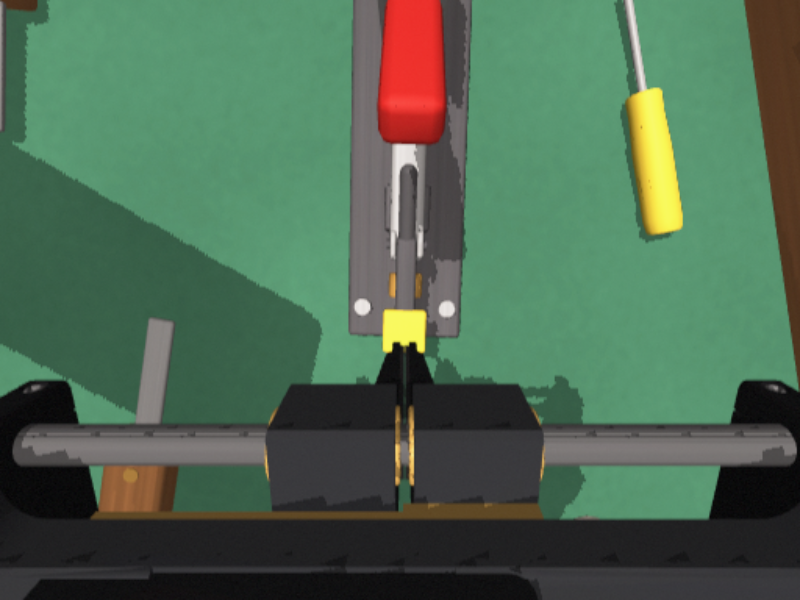

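View pics/t12.png

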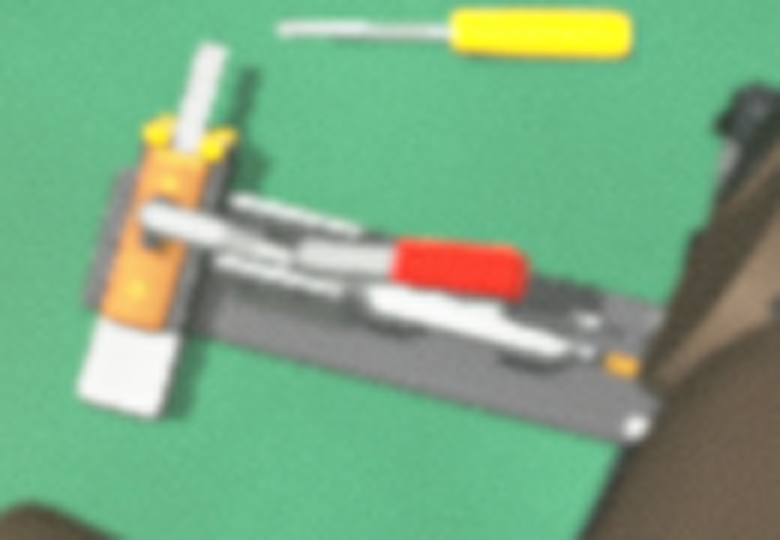

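```bash
python3 -c "
from loc import *
a=cv2.imread('pics/s6.png');im=robot.read_camera('scene');b=cv2.resize(im[155:285,200:340],None,fx=5,fy=4.5,interpolation=cv2.INTER_CUBIC)
A=[cv2.resize(x[310:470,360:580],None,fx=3.5,fy=3.5*5/4.5*.5,interpolation=cv2.INTER_CUBIC) for x in (a,b)]
cv2.imwrite('pics/cmp.png',np.vstack(A)[:600])"
```

```text
(no output)
```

View pics/cmp.png

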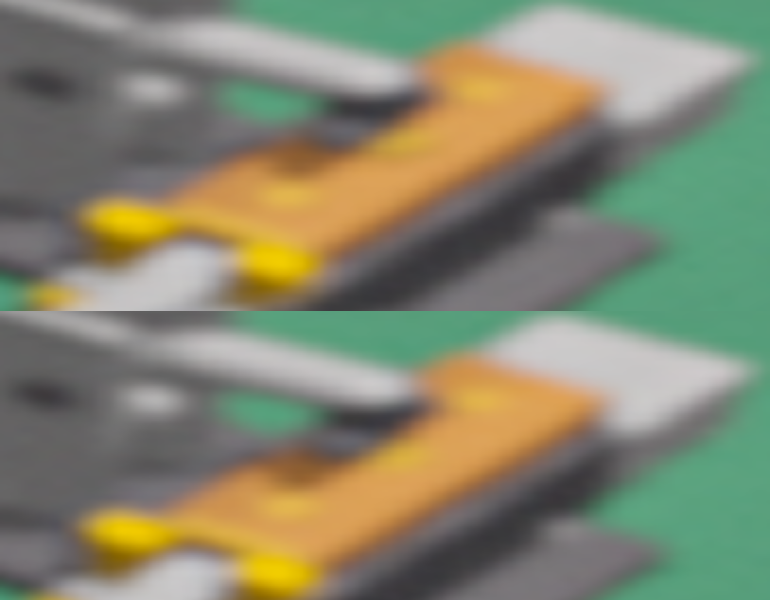

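```bash
python3 -c "
from loc import *
print(robot.hand_in())"
```

```text
the job is handed in; nothing more can be done
None
```

I did the whole job in the order asked and handed it in at about 16 s of the 67 s allowed; `hand_in` gives no verdict.

- **Knife:** I pushed it along the cradle with closed fingertips until it stopped. Two more gentle pushes of about 10 N did not move it. The pictures show the handle's shoulder against both yellow posts and the blade between them.
- **Red handle:** it went down over centre to its hard stop, with the fingertip about 112 mm above the bench, where the locked handle's upper face should be. It stayed level when I lifted off. Reaching the stop gave a short 47 N reading at the fingertips. That is above the 40 N limit set for the arm and gripper body, but only the fingers were touching and the wrist limit is 120 N.
- **Release lever:** I pressed the paddle with about 3 N, the handle sprang open, and I let the lever return.

In the last pictures the pliers are open, the lever is at rest, the knife is still against the posts and the robot touches nothing.

The rivet looks lower than before, but the before-and-after pictures are blurred and I did not measure its height. That it is fully in rests mainly on the handle having reached its stop and locked. No check failed or disagreed, apart from pose measurements that differed by a few millimetres.

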